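# Check a welded base plate with the straightedge from the drawer

### The job

Pull the bench cabinet's drawer all the way out to its stop and leave it open, then take out the straightedge and lay it gently, standing as it stood in the drawer, centrally and squarely across the base plate so that it bridges the two raised pads. Let go of it, then check it for rocking: press down on its left end, let up, and press down on its right end (left and right as seen from the robot's base). Leave it lying there and do not disturb the other things on the bench.

Things in the scene. Friction and masses are not known exactly. Their poses are not given: they have to be found in the camera images.
- cabinet: fixed grey bench cabinet, 280 wide (y), left or right of centre, yaw up to 0.2 rad; front faces the robot (own -x). Origin on the bench below the middle of the closed drawer's handle. A dark top board overhangs the front: edge at x = 15 mm, underside 180 and top 196 above the bench, 300 wide; it blocks a gripper pointing straight down at the handle: tilt about 35 deg, fingers forward and down
- drawer (a joint): drawer travel in m: 0 shut, 0.190 at its stop; slides along the cabinet's -x, about 3 N friction, stays where left. With the drawer shut, in the cabinet's frame (mm): front panel x 45 to 60, 66 to 126 above the bench, 274 wide; inner floor 75 above the bench, x 60 to 265, 240 wide; side walls up to 112
- handle (a point): centre of the drawer's handle, a straight round steel bar 12 mm in diameter, 120 long (cabinet's y), 105 above the bench, 45 in front of the drawer's face (39 clear behind it), a stem at each end; moves with the drawer. Axes as the cabinet's
- straightedge: the straightedge (loose): aluminium box section, black end caps, 190 long (own y), 30 wide (x), 40 tall (z), 0.2 to 0.3 kg. It stands 40 tall in the drawer, parallel to the front within 0.1 rad, its centre 50 to 60 mm behind the inside of the drawer's front; rides by friction, may shift if jerked. Origin at the centre of its underside
- straightedge_mid (a point): centre of the straightedge, half-way up (20 mm above its underside); axes as the straightedge's
- plate: steel base plate, 120 (x) by 250 (y) by 12 thick, fixed flat on the bench, yaw up to 0.2 rad; two raised machined pads on top, each 100 (x) by 50 (y) by 10 high, centred 87 mm to either side of the middle in y. Origin on the bench at the middle of the edge farthest from the robot; the plate's middle is at x = -60 mm
- plate_mid (a point): point midway between the two pads, level with their tops (22 mm above the bench); axes as the plate's: +y towards the left pad as seen from the robot. The straightedge belongs with its underside centred here, its length along this y axis
- spray: spray can, 66 diameter, 190 tall, standing at the left of the bench; leave alone. Origin under its centre
- hammer: hammer lying at the right of the bench; leave alone
- brush: brush lying at the left of the bench; leave alone

How it is judged:
By the outcome, as a careful person would: the job done as asked, in the order asked, and still so for the second after the job is handed in, with the robot touching nothing.
It also fails if it takes over 72 s, if anything falls off the work surface, if the arm or the gripper's body presses on something with over 40 N, if the wrist force passes 120 N, or if a joint passes its speed limit or range.

### The arm

A 6-joint arm with a two-finger parallel gripper is mounted at the origin on the work surface. World frame = base frame: x ahead of the robot, y to its left, z up, the work surface at z = 0. Lengths are in m, angles in rad, forces in N, time in s.
With the tool pointing down it reaches from about 0.25 to 0.775 m from the base axis. Payload 4 kg.
Tool frame: the origin (TCP) lies on the centre line of the jaws, within the pads' length; the fingertips stand 17 mm ahead of it and the grasp point (between the pads) lies 2 mm behind it; z points along the fingers, y is the line along which they close (so a half turn about z gives the same grasp; the last joint's range is limited). The gripper opens to 94 mm and grips with 3 to 60 N. Pads are 16 mm wide; open, the fingers measure 119 mm over their backs; the gripper's body (75 mm by 177 mm) begins 78 mm behind the grasp point.
Start: joints at [-1.358, 0.087, 1.371, -0, 1.684, -0.103], TCP at [0.171, -0.523, 0.223] pointing down, gripper open.
Joint ranges: [-3.1, 3.1], [-0.76, 2.03], [0.27, 2.55], [-1.08, 4.22], [0.17, 2.65], [-2.57, 2.57]. Speed limits (rad/s): [2.79, 2.79, 3.14, 3.14, 3.14, 3.14].

### API

Orientations are given as [roll, pitch, yaw] about the fixed x, y, z axes, in that order (R = Rz(yaw) Ry(pitch) Rx(roll)).
In Python, from bench import robot gives the robot as it stands.
- The arm moves only by the tool servo_tool, never from a script. Its argument "plan" is a list of rows, each a list of 7 numbers: the shift along the tool's x, y, z normalised to -1 to 1, where 1 is 0.1 m, then the turn, a rotation vector about the tool's x, y, z normalised to -1 to 1, where 1 is pi/2 rad, then the finger opening in mm, from 0 to 94. In form: [[x, y, z, ax, ay, az, gripper], ...]. A call has 1 to 12 rows; each row is the pose to reach, as a shift and turn from the pose commanded when the call began, along the tool's axes at that moment; what a row does not reach only later rows make up. A row lasts 1/12 s, in which the tool goes at most 41.7 mm and 7.16 degrees, less where a joint would pass 70% of its speed; a pose out of reach is approached as far as the arm can. A call with a number of a shift or a turn outside -1 to 1 is refused whole. A call with a gripper value outside its range is refused whole. The fingers move at their own pace and stop on an object; the grip force is fixed at half the most. Time passes only in rows, so rows that repeat a pose let the fingers close. It gives the time, the measured TCP pose, the force, the opening and the grip force at its end, in the units of the state.
- robot.get_obs(): the state, without advancing time (a new reading comes with each control period).
- robot.snapshot(name): name is "scene" or "top" or "wrist"; returns the picture (400x640x3 uint8, red, green, blue); there is no depth.
- robot.camera_params(name): a dict with "camera_matrix" (3x3 intrinsics, pixels), "rvec" (rotation vector, rad) and "tvec" (3), from world to camera coordinates, as OpenCV has them; the wrist camera has in their place "tool_from_camera" (4x4, takes a point from camera to tool coordinates, whose origin is the TCP and whose axes are the flange's). Camera axes: x right, y down, z forward; pixel columns grow to the right and rows downward; lengths in m; the calibration is good to about 2 mm. A picture is of the moment at which its call begins: read the wrist's pose just before it. camera_params takes no time and is no camera call.
- robot.close_job(): hands the job in; it is judged then, once.
Trained networks look in the newest picture that a camera, given by its name, has taken for a name from the list of things; names that differ only in an ending like _2 or _b are one class to them, and where a whole thing is asked for, a point or a joint stands for the part that bears it (a point fixed in the world has none). Each returns a list of dicts, best first, with "conf" (0 to 1); they miss things now and then, are a little off and sometimes report something else, mostly with a low value. They report only what shows in the picture. A call takes as long as a camera call.
- robot.find_in(thing, camera): "extent" ([centre column, centre row, width, height] in pixels, round what is visible of it).
The state is a dict: "time": time; "joint_positions": joint angles; "qvel": joint speeds; "joint_torque": joint torques, N m; "tool_pos": TCP position; "ee_rot": TCP orientation; "wrist_force": force on the tool from outside, world axes, zero at the start; "wrist_torque": the same for the moment, N m; "width": finger opening in m; "finger_force": force on a finger pad.
Only numpy, scipy, OpenCV 4.12 (cv2) and the standard library are available. Lean on these libraries where they do the work, as an engineer would, in place of code of your own. Each camera call takes 0.05 s, during which the arm holds its last target. There are 200 camera calls.

## Working session

There is one attempt and no reset: what is moved stays moved. The work goes in short steps, Python scripts to look and compute and a tool call to move; the robot and the scene stay as the last step left them, time stands still between calls to the robot, and variables do not carry over. Pictures are saved under pics/ and viewed, at most 10 in all, crops included, and the job is handed in when it is done.

Besides the shell and the picture viewer there is one more tool, called after "Request:" in YAML: its name, and indented under it one key for each argument. servo_tool: Moves the arm, as the interface text tells. Scaled input: -1 to 1 covers 0.1 m each way for a shift and pi/2 rad each way for a turn. Its arguments: {"type":"object","properties":{"plan":{"type":"array","items":{"type":"array","items":{"type":"number"}}}},"required":["plan"]}

```bash
mkdir -p pics; ls; cat > h.py <<'E'
import numpy as np, cv2
from bench import robot
from scipy.spatial.transform import Rotation as R
def cam(n):
    p=robot.camera_params(n); K=np.array(p["camera_matrix"])
    if n=="wrist":
        o=robot.get_obs(); T=np.eye(4); T[:3,:3]=R.from_euler('xyz',o["ee_rot"]).as_matrix(); T[:3,3]=o["tool_pos"]
        W=T@np.array(p["tool_from_camera"]); return K,W[:3,:3],W[:3,3]
    r=cv2.Rodrigues(np.array(p["rvec"],float))[0]; return K,r.T,-r.T@np.array(p["tvec"],float)
def px2w(n,uv,z):
    K,Rm,c=cam(n); d=Rm@np.linalg.inv(K)@np.array([uv[0],uv[1],1.]); return c+d*(z-c[2])/d[2]
def w2px(n,P):
    K,Rm,c=cam(n); q=K@Rm.T@(np.array(P,float)-c); return q[:2]/q[2]
def snap(n,f):
    im=robot.snapshot(n); cv2.imwrite(f"pics/{f}.png",im[:,:,::-1]); return im
def rel(p,rot):
    o=robot.get_obs(); Rt=R.from_euler('xyz',o["ee_rot"]); 
    s=Rt.inv().apply(np.array(p)-o["tool_pos"])/0.1; w=(Rt.inv()*rot).as_rotvec()/(np.pi/2); return s.round(3),w.round(3)
E
python3 - <<'E'
from h import *
for n in("scene","top"):
    snap(n,n+"1"); print(n,cam(n)[2])
    for t in("cabinet","handle","drawer","plate","straightedge","spray","hammer","brush"):
        print(t,[(np.round(d["extent"]),round(d["conf"],2)) for d in robot.find_in(t,n)[:2]])
print(robot.get_obs())
E
```

```text
pics
scene [1.05461196 0.62174738 1.14545776]
cabinet [(array([310., 280., 152., 153.]), 0.63)]
handle []
drawer []
plate []
straightedge []
spray [(array([439., 329.,  39.,  48.]), 0.69)]
hammer [(array([269., 124.,  43.,  40.]), 0.97)]
brush [(array([487., 311.,  63.,  23.]), 0.66)]
top [0.33354855 0.00614927 1.71341539]
cabinet [(array([265., 143.,  89.,  92.]), 0.97), (array([262., 183.,  39.,   8.]), 0.21)]
handle []
drawer [(array([262., 183.,  32.,   7.]), 0.69)]
plate []
straightedge []
spray [(array([188., 194.,  33.,  19.]), 0.8), (array([182., 250.,  32.,  47.]), 0.39)]
hammer [(array([442., 231.,  38.,  60.]), 0.59)]
brush [(array([181., 248.,  29.,  46.]), 0.61)]
{'time': 0.9, 'joint_positions': array([-1.35811590e+00,  8.71749017e-02,  1.37068455e+00,  4.24460062e-07,
        1.68361638e+00, -1.03117248e-01]), 'qvel': array([-0.00171228, -0.00184   , -0.0005499 , -0.00159866,  0.00027431,
        0.00106328]), 'joint_torque': array([-8.36535423e-05, -3.40030146e+01, -3.02603388e+01,  7.15551199e-02,
        2.35681218e-02, -3.72826420e-06]), 'tool_pos': array([ 0.17080616, -0.52282151,  0.22252746]), 'ee_rot': array([3.14147641e+00, 1.16056874e-05, 3.15797725e-01]), 'wrist_force': array([-0.36741344,  0.27161698, -0.40278883]), 'wrist_torque': array([ 0.00611907,  0.01070251, -0.02822548]), 'finger_force': 0.0, 'width': 0.09396387197253743}
```

View pics/scene1.png

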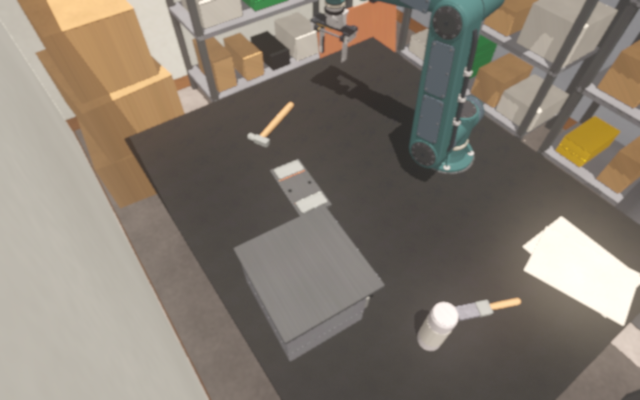

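View pics/top1.png

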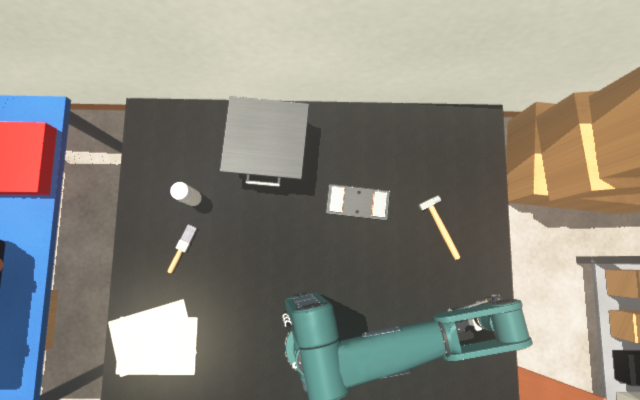

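The scene view shows the cabinet at about (310,280), and the plate at about (300,187) with the hammer behind it. In the top view the handle is at about (263,182), the board front edge runs from (221,172) to (302,179), and the plate corners are about (329,185), (389,189), (387,218) and (327,216).

```bash
python3 - <<'E'
from h import *
im=cv2.imread("pics/top1.png")
c=cv2.resize(im[85:225,215:395],None,fx=4.4,fy=4.2,interpolation=cv2.INTER_CUBIC); cv2.imwrite("pics/crop1.png",c[:600,:800])
g=cv2.cvtColor(im,cv2.COLOR_BGR2GRAY)
for n,(x0,y0,x1,y1),z in(("plate",(318,178,400,226),0.012),("pads",(318,178,400,226),.022)):
    th=75 if n=="plate" else 190
    m=(g[y0:y1,x0:x1]>th).astype(np.uint8); pts=np.argwhere(m)[:,::-1].astype(np.float32)+[x0,y0]
    r=cv2.minAreaRect(pts.astype(np.float32)); b=cv2.boxPoints(r)
    W=np.array([px2w("top",p,z)[:2] for p in b]); print(n,r,W.round(4).tolist(),W.mean(0),[np.linalg.norm(W[i]-W[i-1]).round(3) for i in range(4)])
for p in((221,172.5),(302.5,179),(308,103),(229,97)): print(px2w("top",p,.196).round(4))
print("handle",px2w("top",(248,183),.105),px2w("top",(280,184),.105))
E
```

```text
plate ((358.5, 201.5), (47.0, 81.0), 90.0) [[0.6624, -0.0122], [0.667, -0.3451], [0.4737, -0.3416], [0.4698, -0.0144]] [ 0.56823164 -0.17830901] [np.float64(0.193), np.float64(0.333), np.float64(0.193), np.float64(0.327)]
pads ((357.62799072265625, 201.16209411621094), (55.966957092285156, 25.06244659423828), 6.709836483001709) [[0.5286, -0.0553], [0.6304, -0.0665], [0.6065, -0.2926], [0.5049, -0.2794]] [ 0.56759692 -0.17343261] [np.float64(0.225), np.float64(0.102), np.float64(0.227), np.float64(0.102)]
[0.6422 0.3434 0.196 ]
[0.6223 0.0463 0.196 ]
[0.9127 0.0305 0.196 ]
[0.931  0.3268 0.196 ]
handle [0.62101765 0.25816875 0.105     ] [0.61879543 0.13503624 0.105     ]
```

View pics/crop1.png

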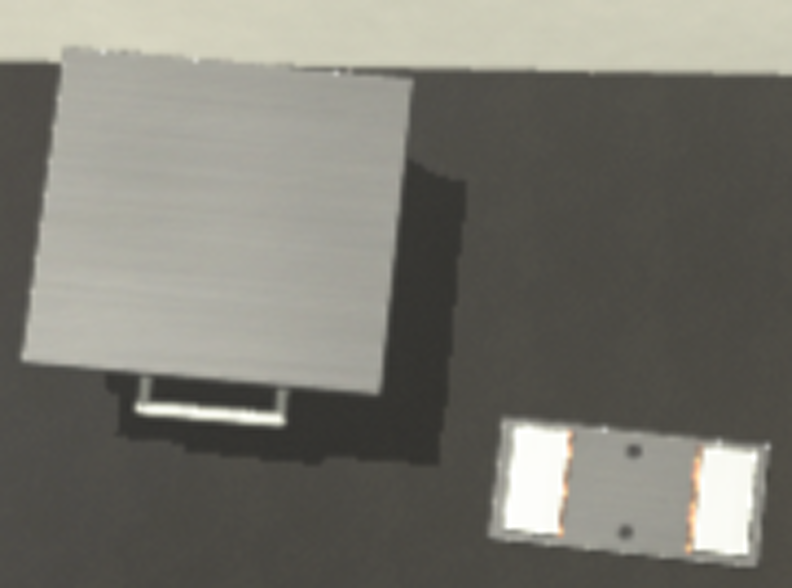

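Request:
servo_tool:
  plan:
    - [1,-1,-0.77,0,0,-0.76,60]
    - [1,-1,-0.77,0,0,-0.76,60]
    - [1,-1,-0.77,0,0,-0.76,60]
    - [1,-1,-0.77,0,0,-0.76,60]
    - [1,-1,-0.77,0,0,-0.76,60]
    - [1,-1,-0.77,0,0,-0.76,60]
    - [1,-1,-0.77,0,0,-0.76,60]
    - [1,-1,-0.77,0,0,-0.76,60]
    - [1,-1,-0.77,0,0,-0.76,60]
    - [1,-1,-0.77,0,0,-0.76,60]
    - [1,-1,-0.77,0,0,-0.76,60]

```text
time: 1.82
tool_pos: [0.2348, -0.3967, 0.2996]
ee_rot: [3.141, 0.0, 1.511]
wrist_force: [-0.3, -0.2, -0.3]
width: 0.0598
finger_force: 0.0
```

Request:
servo_tool:
  plan:
    - [1,0.6,0,0,0,0,60]
    - [1,0.6,0,0,0,0,60]
    - [1,0.6,0,0,0,0,60]
    - [1,0.6,0,0,0,0,60]

```text
time: 2.15
tool_pos: [0.3032, -0.2967, 0.3003]
ee_rot: [3.139, -0.001, 1.514]
wrist_force: [0.4, -0.7, 0.3]
width: 0.0596
finger_force: 0.0
```

Request:
servo_tool:
  plan:
    - [1,0.6,0,0,0,0,60]
    - [1,0.6,0,0,0,0,60]
    - [1,0.6,0,0,0,0,60]
    - [1,0.6,0,0,0,0,60]

```text
time: 2.48
tool_pos: [0.369, -0.2007, 0.2997]
ee_rot: [3.14, -0.002, 1.515]
wrist_force: [-0.8, -0.0, -0.4]
width: 0.06
finger_force: 0.0
```

Request:
servo_tool:
  plan:
    - [1,0.6,0,0,0,0,60]
    - [1,0.6,0,0,0,0,60]
    - [1,0.6,0,0,0,0,60]
    - [1,0.6,0,0,0,0,60]

```text
time: 2.82
tool_pos: [0.4348, -0.105, 0.2991]
ee_rot: [3.141, -0.002, 1.514]
wrist_force: [-0.3, -0.5, 0.1]
width: 0.0599
finger_force: 0.0
```

```bash
python3 - <<'E'
from h import *
o=robot.get_obs(); print(o["time"],o["tool_pos"],o["ee_rot"],o["joint_positions"])
print(np.round(robot.camera_params("wrist")["tool_from_camera"],3))
print(w2px("wrist",[.5676,-.1734,.022]))
E
```

```text
2.8167 [ 0.43477569 -0.10504708  0.29908944] [ 3.14113606e+00 -2.09134269e-03  1.51449494e+00] [-0.36555252 -0.14508723  1.44670834  0.00221082  1.84017247 -0.3086625 ]
[[ 0.001 -0.966 -0.259  0.076]
 [ 1.     0.001 -0.     0.   ]
 [ 0.    -0.259  0.966 -0.163]
 [ 0.     0.     0.     1.   ]]
[419.0797725  211.93215438]
```

```bash
python3 - <<'E'
from h import *
im=snap("wrist","w1"); g=cv2.cvtColor(im,cv2.COLOR_RGB2GRAY)
print(robot.find_in("plate","wrist")[:2])
m=(g>190).astype(np.uint8); n,l,s,c=cv2.connectedComponentsWithStats(m)
for i in range(1,n):
    if s[i,4]>1500:
        p=np.argwhere(l==i)[:,::-1].astype(np.float32); r=cv2.minAreaRect(p)
        W=np.array([px2w("wrist",q,.022)[:2] for q in cv2.boxPoints(r)])
        print(r,W.round(4).tolist(),W.mean(0).round(4),[np.linalg.norm(W[k]-W[k-1]).round(3) for k in range(4)])
E
```

```text
[{'extent': [421.4, 204.7, 104.9, 164.7], 'conf': 0.57}]
((48.499996185302734, 110.99999237060547), (36.99999237060547, 111.99998474121094), 0.0) [[0.0359, -0.0827], [0.0771, 0.0561], [0.1232, 0.0534], [0.0862, -0.0857]] [ 0.0806 -0.0147] [np.float64(0.05), np.float64(0.145), np.float64(0.046), np.float64(0.144)]
((418.9010009765625, 215.9901123046875), (86.5682373046875, 189.8531036376953), 5.710592269897461) [[0.4873, -0.3246], [0.5188, -0.0457], [0.6317, -0.0634], [0.6194, -0.3475]] [ 0.5643 -0.1953] [np.float64(0.134), np.float64(0.281), np.float64(0.114), np.float64(0.284)]
((240.27940368652344, 271.36761474609375), (27.268272399902344, 100.1551742553711), 30.963754653930664) [[0.2371, -0.3119], [0.3317, -0.1785], [0.3629, -0.2016], [0.2696, -0.3386]] [ 0.3003 -0.2577] [np.float64(0.042), np.float64(0.164), np.float64(0.039), np.float64(0.166)]
((27.441184997558594, 293.7647399902344), (43.89894485473633, 67.4249038696289), 75.96376037597656) [[-0.0749, -0.2481], [0.0302, -0.2275], [0.0271, -0.2988], [-0.0822, -0.3214]] [-0.025  -0.2739] [np.float64(0.074), np.float64(0.107), np.float64(0.071), np.float64(0.112)]
((314.28704833984375, 324.8057861328125), (61.610897064208984, 277.00146484375), 86.28754425048828) [[0.1945, -0.302], [0.6141, -0.2962], [0.625, -0.4058], [0.181, -0.4139]] [ 0.4036 -0.3545] [np.float64(0.113), np.float64(0.42), np.float64(0.11), np.float64(0.444)]
```

View pics/w1.png

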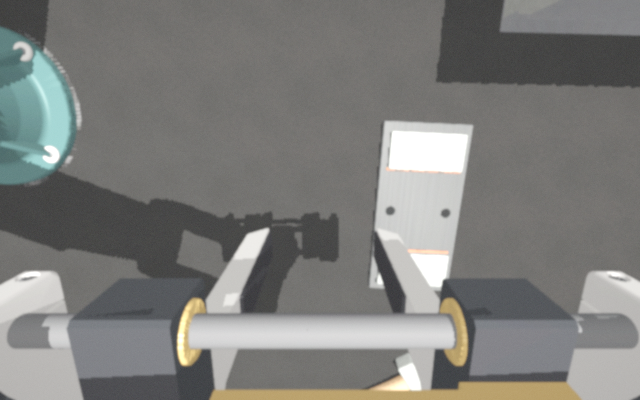

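The wrist view shows the plate from (385,122)/(471,125) to (370,288)/(448,291). Its left pad has corners (391,131), (467,134), (463,174) and (387,170), and the holes are at (391,211) and (445,213).

```bash
python3 - <<'E'
from h import *
im=cv2.imread("pics/w1.png"); g=cv2.cvtColor(im,cv2.COLOR_BGR2GRAY)
m=(g[:185]>225).astype(np.uint8); m[:,:375]=0; m[:,480:]=0; m[:118]=0
p=np.argwhere(m)[:,::-1].astype(np.float32); r=cv2.minAreaRect(p); b=cv2.boxPoints(r); W=np.array([px2w("wrist",q,.022)[:2] for q in b])
print(b.round(1).tolist(),W.round(4).tolist(),W.mean(0),[np.linalg.norm(W[k]-W[k-1]).round(3) for k in range(4)])
for q,z in (((385,122),.012),((471,125),.012),((370,288),.012),((391,211),.012),((445,213),.012),((391,131),.022),((467,134),.022),((463,174),.022),((387,170),.022)): print(q,px2w("wrist",q,z).round(4))
E
```

```text
[[387.8999938964844, 169.39999389648438], [389.8999938964844, 129.60000610351562], [467.3999938964844, 133.5], [465.3999938964844, 173.3000030517578]] [[0.5217, -0.115], [0.5248, -0.0619], [0.627, -0.073], [0.6273, -0.1266]] [ 0.5751879  -0.09412073] [np.float64(0.106), np.float64(0.053), np.float64(0.103), np.float64(0.054)]
(385, 122) [ 0.5202 -0.0522  0.012 ]
(471, 125) [ 0.6355 -0.063   0.012 ]
(370, 288) [ 0.4947 -0.2999  0.012 ]
(391, 211) [ 0.5276 -0.1777  0.012 ]
(445, 213) [ 0.6053 -0.1853  0.012 ]
(391, 131) [ 0.5262 -0.0638  0.022 ]
(467, 134) [ 0.6265 -0.0737  0.022 ]
(463, 174) [ 0.624  -0.1273  0.022 ]
(387, 170) [ 0.5205 -0.1156  0.022 ]
```

Request:
servo_tool:
  plan:
    - [1,0,0,0,0,0,50]
    - [1,0,0,0,0,0,50]
    - [1,0,0,0,0,0,50]

```text
time: 3.17
tool_pos: [0.4385, -0.0075, 0.2997]
ee_rot: [3.141, -0.001, 1.508]
wrist_force: [0.2, -0.2, -0.7]
width: 0.05
finger_force: 0.0
```

Request:
servo_tool:
  plan:
    - [1,0,0,0,0,0,50]
    - [1,0,0,0,0,0,50]
    - [1,0,0,0,0,0,50]

```text
time: 3.42
tool_pos: [0.4449, 0.0928, 0.2996]
ee_rot: [3.141, -0.001, 1.509]
wrist_force: [-0.2, -0.5, -0.2]
width: 0.0497
finger_force: 0.0
```

Request:
servo_tool:
  plan:
    - [1,0.2,0.4,-0.39,0,0,50]
    - [1,0.2,0.4,-0.39,0,0,50]
    - [1,0.2,0.4,-0.39,0,0,50]
    - [1,0.2,0.4,-0.39,0,0,50]
    - [1,0.2,0.4,-0.39,0,0,50]
    - [1,0.2,0.4,-0.39,0,0,50]
    - [1,0.2,0.4,-0.39,0,0,50]
    - [1,0.2,0.4,-0.39,0,0,50]

```text
time: 4.08
tool_pos: [0.4724, 0.1888, 0.2614]
ee_rot: [2.528, -0.001, 1.507]
wrist_force: [0.4, 1.1, 0.9]
width: 0.0499
finger_force: 0.0
```

```bash
python3 - <<'E'
from h import *
o=robot.get_obs(); print(o["time"],o["tool_pos"],o["ee_rot"],o["joint_positions"])
snap("wrist","w2")
for n in("handle","drawer"):print(robot.find_in(n,"wrist")[:2])
print(w2px("wrist",[.619,.196,.105]))
E
```

```text
4.0833 [0.47242312 0.18882837 0.26144246] [ 2.52794925e+00 -7.70216055e-04  1.50703274e+00] [ 0.45640645 -0.38395198  1.82404523 -0.31531506  1.17105482  0.56459392]
[{'extent': [377.2, 143.3, 68.9, 220.1], 'conf': 0.83}]
[{'extent': [377.9, 143.4, 64.7, 221.1], 'conf': 0.69}, {'extent': [290.3, 347.2, 67.8, 85.6], 'conf': 0.2}]
[346.38045132 164.8975264 ]
```

View pics/w2.png

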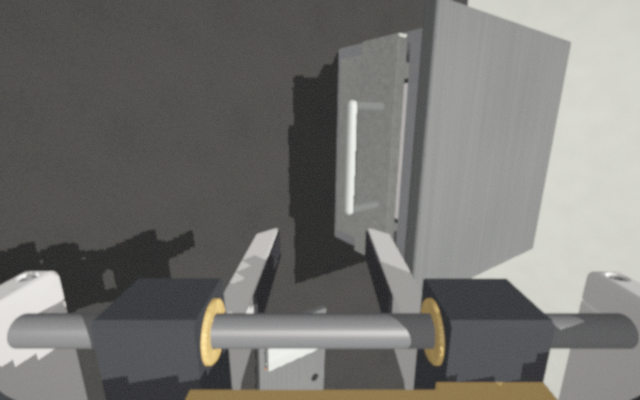

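The wrist view shows the handle bar from (352,101) to (349,213), with its middle at about (350.5,157). That is a few pixels from my projected estimate of (346,165).

```bash
python3 - <<'E'
from h import *
a=px2w("wrist",(352.5,101),.107);b=px2w("wrist",(349.5,213),.107); print(a,b,(a+b)/2,np.linalg.norm(a-b),-np.arctan2(a[0]-b[0],a[1]-b[1])*-1)
yaw=-.062
Rt=R.from_euler('z',yaw)*R.from_matrix(np.array([[0,.819,.574],[1,0,0],[0,.574,-.819]]))
h=np.array([.620,.198,.105]); h[:2]=((a+b)/2)[:2]*.6+.4*np.array([.619,.196])
z=Rt.as_matrix()[:,2]
for d in (.09,0): print(h+(.002-d)*z,rel(h+(.002-d)*z,Rt))
o=robot.get_obs();print(o["tool_pos"],o["ee_rot"])
E
```

```text
[0.62888468 0.26624086 0.107     ] [0.61984735 0.13736981 0.107     ] [0.62436602 0.20180533 0.107     ] 0.1291875450819489 0.07001224722472842
[0.57181064 0.20261257 0.17706346] (array([0.195, 0.308, 1.256]), array([ 0.002,  0.   , -0.002]))
[0.62336527 0.19941208 0.10336219] (array([0.195, 0.306, 2.156]), array([ 0.002,  0.   , -0.002]))
[0.47314637 0.1892534  0.26186609] [ 2.52710181e+00 -1.28228038e-03  1.50679848e+00]
```

Request:
servo_tool:
  plan:
    - [0.2,0.3,0.4,0,0,0,38]
    - [0.2,0.3,0.8,0,0,0,38]
    - [0.2,0.3,1,0,0,0,38]
    - [0.2,0.3,1,0,0,0,38]

```text
time: 4.57
tool_pos: [0.5551, 0.2028, 0.1883]
ee_rot: [2.539, 0.005, 1.506]
wrist_force: [-0.3, -0.4, -1.7]
width: 0.0379
finger_force: 0.0
```

Request:
servo_tool:
  plan:
    - [0,0,0.3,0,0,0,38]
    - [0,0,0.6,0,0,0,38]
    - [0,0,0.8,0,0,0,38]
    - [0,0,0.95,0,0,0,38]
    - [0,0,1,0,0,0,38]

```text
time: 4.98
tool_pos: [0.6125, 0.2003, 0.1116]
ee_rot: [2.532, 0.001, 1.508]
wrist_force: [-0.1, -0.8, 0.0]
width: 0.0379
finger_force: 0.0
```

Request:
servo_tool:
  plan:
    - [0,0,0.06,0,0,0,38]
    - [0,0,0.12,0,0,0,38]
    - [0,0,0.16,0,0,0,38]
    - [0,0,0.16,0,0,0,38]

```text
time: 5.32
tool_pos: [0.6211, 0.2008, 0.1003]
ee_rot: [2.529, -0.0, 1.509]
wrist_force: [-1.0, -0.2, -0.2]
width: 0.038
finger_force: 0.0
```

```bash
python3 - <<'E'
from h import *
snap("wrist","w3")
E
```

```text
(no output)
```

View pics/w3.png

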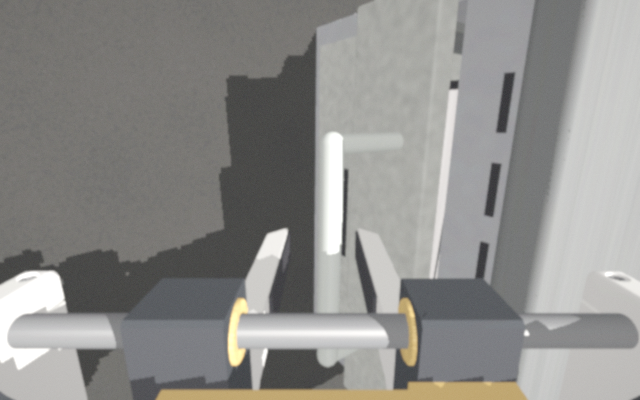

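The bar at columns 318–342 runs centrally between the two fingers, so it is well placed to close on.

Request:
servo_tool:
  plan:
    - [0,0,0,0,0,0,4]
    - [0,0,0,0,0,0,4]
    - [0,0,0,0,0,0,4]
    - [0,0,0,0,0,0,4]
    - [0,0,0,0,0,0,4]
    - [0,0,0,0,0,0,4]

```text
time: 5.87
tool_pos: [0.6226, 0.2009, 0.1027]
ee_rot: [2.524, -0.001, 1.51]
wrist_force: [2.3, -2.5, 5.5]
width: 0.0109
finger_force: 30.0
```

Request:
servo_tool:
  plan:
    - [0,-0.02,-0.014,0,0,0,4]
    - [0,-0.06,-0.042,0,0,0,4]
    - [0,-0.12,-0.084,0,0,0,4]
    - [0,-0.2,-0.14,0,0,0,4]
    - [0,-0.28,-0.196,0,0,0,4]
    - [0,-0.36,-0.252,0,0,0,4]
    - [0,-0.44,-0.308,0,0,0,4]
    - [0,-0.52,-0.364,0,0,0,4]
    - [0,-0.6,-0.42,0,0,0,4]
    - [0,-0.68,-0.476,0,0,0,4]
    - [0,-0.76,-0.532,0,0,0,4]
    - [0,-0.82,-0.574,0,0,0,4]

```text
time: 6.87
tool_pos: [0.522, 0.2089, 0.1026]
ee_rot: [2.523, -0.005, 1.512]
wrist_force: [4.1, 2.5, 5.8]
width: 0.0112
finger_force: 30.0
```

Request:
servo_tool:
  plan:
    - [0,-0.07,-0.049,0,0,0,4]
    - [0,-0.14,-0.098,0,0,0,4]
    - [0,-0.21,-0.147,0,0,0,4]
    - [0,-0.28,-0.196,0,0,0,4]
    - [0,-0.35,-0.245,0,0,0,4]
    - [0,-0.42,-0.294,0,0,0,4]
    - [0,-0.49,-0.343,0,0,0,4]
    - [0,-0.55,-0.385,0,0,0,4]
    - [0,-0.6,-0.42,0,0,0,4]
    - [0,-0.64,-0.448,0,0,0,4]
    - [0,-0.67,-0.469,0,0,0,4]
    - [0,-0.7,-0.49,0,0,0,4]

```text
time: 7.87
tool_pos: [0.437, 0.2157, 0.1026]
ee_rot: [2.523, -0.008, 1.513]
wrist_force: [4.9, 6.8, 3.8]
width: 0.011
finger_force: 30.0
```

Request:
servo_tool:
  plan:
    - [0.01,-0.02,-0.014,0,0,0,4]
    - [0.01,-0.04,-0.028,0,0,0,4]
    - [0.02,-0.06,-0.042,0,0,0,4]
    - [0.02,-0.075,-0.052,0,0,0,4]
    - [0.02,-0.085,-0.06,0,0,0,4]
    - [0.02,-0.09,-0.063,0,0,0,4]
    - [0.02,-0.09,-0.063,0,0,0,4]

```text
time: 8.45
tool_pos: [0.4326, 0.2152, 0.1048]
ee_rot: [2.51, 0.0, 1.514]
wrist_force: [48.5, -2.7, -15.6]
width: 0.0111
finger_force: 30.0
```

Request:
servo_tool:
  plan:
    - [0,0.02,0.014,0,0,0,4]
    - [0,0.04,0.028,0,0,0,4]
    - [0,0.04,0.028,0,0,0,16]
    - [0,0.04,0.028,0,0,0,40]
    - [0,0.04,0.028,0,0,0,40]
    - [0,0.04,0.028,0,0,0,40]
    - [0,0.04,0.028,0,0,0,40]

```text
time: 9.03
tool_pos: [0.4279, 0.2138, 0.0973]
ee_rot: [2.533, 0.002, 1.509]
wrist_force: [0.2, 0.1, -0.2]
width: 0.038
finger_force: 0.0
```

Request:
servo_tool:
  plan:
    - [0,0,-0.2,0,0,0,40]
    - [0,0,-0.5,0,0,0,40]
    - [0,0,-0.9,0,0,0,40]
    - [0,0,-1,0,0,0,40]

```text
time: 9.37
tool_pos: [0.3713, 0.219, 0.1852]
ee_rot: [2.526, -0.004, 1.511]
wrist_force: [1.5, 0.3, 1.5]
width: 0.0401
finger_force: 0.0
```

Request:
servo_tool:
  plan:
    - [0.1,0.98,-0.53,0,0,0,60]
    - [0.1,0.98,-0.53,0,0,0,60]
    - [0.1,0.98,-0.53,0.39,0,0,60]
    - [0.1,0.98,-0.53,0.39,0,0,60]
    - [0.1,0.98,-0.53,0.39,0,0,60]
    - [0.1,0.98,-0.53,0.39,0,0,60]
    - [0.1,0.98,-0.53,0.39,0,0,60]
    - [0.1,0.98,-0.53,0.39,0,0,60]

```text
time: 10.03
tool_pos: [0.4249, 0.2242, 0.2776]
ee_rot: [-3.133, 0.003, 1.506]
wrist_force: [0.3, 0.5, -1.0]
width: 0.0602
finger_force: 0.0
```

Request:
servo_tool:
  plan:
    - [0,0.4,0,0,0,0,60]
    - [0,0.8,0,0,0,0,60]
    - [0,0.8,0,0,0,0,60]
    - [0,0.8,0,0,0,0,60]
    - [0,0.8,0,0,0,0,60]

```text
time: 10.45
tool_pos: [0.501, 0.2204, 0.2804]
ee_rot: [-3.14, 0.001, 1.51]
wrist_force: [-0.3, -0.7, 0.6]
width: 0.0599
finger_force: 0.0
```

```bash
python3 - <<'E'
from h import *
o=robot.get_obs(); print(o["time"],o["tool_pos"],o["ee_rot"],abs(o["qvel"]).max())
snap("wrist","w4")
for n in("straightedge","drawer"):print(robot.find_in(n,"wrist")[:2])
print(w2px("wrist",[.546,.206,.115]))
E
```

```text
10.45 [0.50099767 0.22038426 0.2804493 ] [-3.14028890e+00  6.78668274e-04  1.51032105e+00] 0.038707133051886104
[{'extent': [364.8, 190.7, 55.5, 183.6], 'conf': 0.74}, {'extent': [382.1, 181.7, 263.0, 263.0], 'conf': 0.3}]
[{'extent': [380.8, 181.4, 257.6, 261.8], 'conf': 0.75}]
[365.80687126 197.90999636]
```

View pics/w4.png

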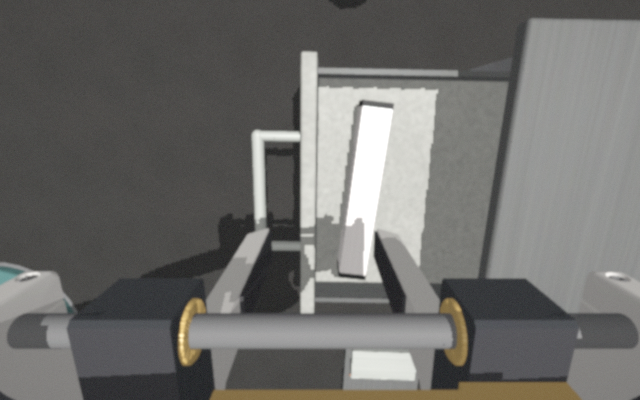

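The straightedge's top face has corners (361,102), (392,106), (368,277) and (339,273). It leans a few degrees relative to the drawer, and the front panel is at columns 302–317.

```bash
python3 - <<'E'
from h import *
P=np.array([px2w("wrist",q,.115)[:2] for q in ((361,102.5),(392,106),(368,277),(339,273.5))]); print(P.round(4).tolist(),[np.linalg.norm(P[k]-P[k-1]).round(4) for k in range(4)])
a=(P[0]+P[1])/2-(P[2]+P[3])/2; yaw=-np.arctan2(a[0],a[1]); c=P.mean(0); print(c,yaw)
for q in((317,65),(310,55)): print("front",px2w("wrist",q,.126))
print("board",px2w("wrist",(523,60),.196),px2w("wrist",(490,280),.196))
print("plate", *[px2w("wrist",q,.022).round(4) for q in((356,352),(412,354))])
E
```

```text
[[0.5437, 0.302], [0.5737, 0.297], [0.5462, 0.1144], [0.514, 0.1206]] [np.float64(0.1838), np.float64(0.0304), np.float64(0.1847), np.float64(0.0328)]
[0.54441044 0.20849761] -0.1560192745095828
front [0.50333658 0.33698182 0.126     ]
front [0.49754965 0.34577824 0.126     ]
board [0.64989796 0.32268362 0.196     ] [0.63919469 0.14988623 0.196     ]
plate [ 0.5364 -0.0629  0.022 ] [ 0.6222 -0.0717  0.022 ]
```

```bash
python3 - <<'E'
from h import *
Rt=R.from_euler('xyz',[np.pi,0,np.pi/2-.156])
print(rel([.5385,.2094,.195],Rt)); print(robot.get_obs()["tool_pos"])
E
```

```text
(array([-0.089,  0.38 ,  0.874]), array([ 0.001, -0.   ,  0.061]))
[0.50092913 0.22054395 0.28237039]
```

Request:
servo_tool:
  plan:
    - [-0.09,0.38,0.2,0,0,0.061,50]
    - [-0.09,0.38,0.5,0,0,0.061,50]
    - [-0.09,0.38,0.75,0,0,0.061,50]
    - [-0.09,0.38,0.87,0,0,0.061,50]
    - [-0.09,0.38,0.87,0,0,0.061,50]
    - [-0.09,0.38,0.87,0,0,0.061,50]

```text
time: 11.1
tool_pos: [0.5391, 0.2091, 0.1951]
ee_rot: [3.141, -0.0, 1.414]
wrist_force: [-0.4, -0.7, -0.2]
width: 0.0501
finger_force: 0.0
```

```bash
python3 - <<'E'
from h import *
Rt=R.from_euler('xyz',[np.pi,0,np.pi/2-.156])
print(rel([.5385,.2094,.100],Rt)); print(robot.get_obs()["tool_pos"])
snap("wrist","w5")
E
```

```text
(array([ 0.002, -0.007,  0.951]), array([ 0., -0., -0.]))
[0.5390655  0.20908375 0.19505865]
```

View pics/w5.png

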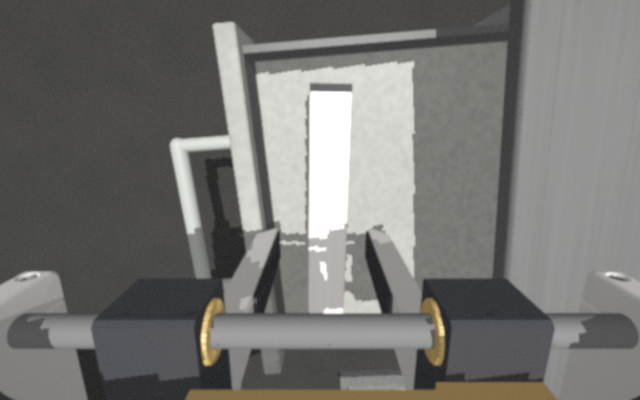

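The box stands parallel between the fingers (columns about 309–350), a few mm toward the rear finger as planned, and the front panel clears the left finger. I'll descend.

Request:
servo_tool:
  plan:
    - [0,0,0.12,0,0,0,50]
    - [0,0,0.3,0,0,0,50]
    - [0,0,0.48,0,0,0,50]
    - [0,0,0.62,0,0,0,50]
    - [0,0,0.74,0,0,0,50]
    - [0,0,0.84,0,0,0,50]
    - [0,0,0.91,0,0,0,50]
    - [0,0,0.95,0,0,0,50]
    - [0,0,0.95,0,0,0,50]

```text
time: 11.9
tool_pos: [0.5395, 0.2087, 0.0985]
ee_rot: [-3.141, 0.0, 1.414]
wrist_force: [-0.4, -0.7, -0.6]
width: 0.05
finger_force: 0.0
```

Request:
servo_tool:
  plan:
    - [0,0,0,0,0,0,44]
    - [0,0,0,0,0,0,40]
    - [0,0,0,0,0,0,36]
    - [0,0,0,0,0,0,32]
    - [0,0,0,0,0,0,24]
    - [0,0,0,0,0,0,20]
    - [0,0,0,0,0,0,20]
    - [0,0,0,0,0,0,20]

```text
time: 12.57
tool_pos: [0.5407, 0.2089, 0.1001]
ee_rot: [3.139, -0.001, 1.414]
wrist_force: [2.4, -0.1, 2.6]
width: 0.03
finger_force: 29.9
```

Request:
servo_tool:
  plan:
    - [0,0,-0.05,0,0,0,20]
    - [0,0,-0.13,0,0,0,20]
    - [0,0,-0.24,0,0,0,20]
    - [0,0,-0.37,0,0,0,20]
    - [0,0,-0.5,0,0,0,20]
    - [0,0,-0.63,0,0,0,20]
    - [0,0,-0.76,0,0,0,20]
    - [0,0,-0.88,0,0,0,20]
    - [0,0,-0.96,0,0,0,20]
    - [0,0,-1,0,0,0,20]

```text
time: 13.4
tool_pos: [0.5401, 0.209, 0.201]
ee_rot: [3.14, -0.001, 1.414]
wrist_force: [0.3, -0.4, -2.4]
width: 0.03
finger_force: 29.9
```

Request:
servo_tool:
  plan:
    - [-0.06,0,0,0,0,0,20]
    - [-0.16,0,0,0,0,0,20]
    - [-0.3,0,0,0,0,0,20]
    - [-0.46,0,0,0,0,0,20]
    - [-0.62,0,0,0,0,0,20]
    - [-0.78,0,0,0,0,0,20]
    - [-0.92,0,0,0,0,0,20]
    - [-1,0,0,0,0,0,20]

```text
time: 14.07
tool_pos: [0.5233, 0.1075, 0.1984]
ee_rot: [-3.14, 0.001, 1.412]
wrist_force: [1.0, 0.6, -2.0]
width: 0.03
finger_force: 29.9
```

```bash
python3 - <<'E'
from h import *
o=robot.get_obs(); print(o["time"],o["tool_pos"],o["ee_rot"],o["width"])
im=snap("wrist","w6")
for n in("straightedge","plate"):print(robot.find_in(n,"wrist")[:2])
print(w2px("wrist",[.567,-.178,.022]))
E
```

```text
14.0667 [0.52327837 0.10747533 0.19843736] [-3.14027380e+00  1.33344947e-03  1.41155167e+00] 0.029998924708791248
[{'extent': [322.4, 226.6, 67.5, 327.5], 'conf': 0.72}]
[{'extent': [363.6, 342.2, 24.3, 89.3], 'conf': 0.71}]
[390.72285651 395.66490488]
```

View pics/w6.png

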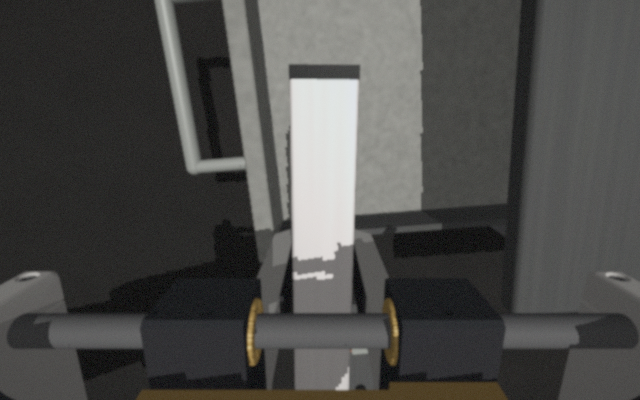

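The box is held upright, with its left end cap's far edge at row 66, columns 289–359. I'll work out how far off-centre it is gripped.

```bash
python3 - <<'E'
from h import *
p=robot.camera_params("wrist"); K=np.array(p["camera_matrix"]); T=np.array(p["tool_from_camera"])
for q in((289,66),(324,66),(359,66)):
    d=T[:3,:3]@np.linalg.inv(K)@[q[0],q[1],1.]; c=T[:3,3]; print((c+d*((-.015-c[2])/d[2])).round(4))
E
```

```text
[ 0.0941 -0.0141 -0.015 ]
[ 0.0941  0.0007 -0.015 ]
[ 0.0941  0.0155 -0.015 ]
```

Request:
servo_tool:
  plan:
    - [-0.16,0.1,0,0,0,-0.036,20]
    - [-0.33,0.2,0,0,0,-0.036,20]
    - [-0.5,0.3,0,0,0,-0.036,20]
    - [-0.67,0.4,0,0,0,-0.036,20]
    - [-0.84,0.5,0,0,0,-0.036,20]
    - [-0.95,0.6,0,0,0,-0.036,20]
    - [-1,0.65,0,0,0,-0.036,20]
    - [-1,0.65,0,0,0,-0.036,20]

```text
time: 14.88
tool_pos: [0.5735, 0.0005, 0.1987]
ee_rot: [-3.141, -0.0, 1.469]
wrist_force: [0.0, -0.0, -1.3]
width: 0.0299
finger_force: 29.9
```

Request:
servo_tool:
  plan:
    - [-0.1,0,0,0,0,0,20]
    - [-0.24,0,0,0,0,0,20]
    - [-0.4,0,0,0,0,0,20]
    - [-0.55,0,0,0,0,0,20]
    - [-0.7,0,0,0,0,0,20]
    - [-0.77,0,0,0,0,0,20]
    - [-0.8,0,0,0,0,0,20]
    - [-0.8,0,0,0,0,0,20]
    - [-0.8,0,0,0,0,0,20]
    - [-0.8,0,0,0,0,0,20]

```text
time: 15.72
tool_pos: [0.5646, -0.0778, 0.1992]
ee_rot: [3.142, -0.0, 1.471]
wrist_force: [-0.2, -0.6, -2.8]
width: 0.0297
finger_force: 29.9
```

```bash
python3 - <<'E'
from h import *
o=robot.get_obs(); print(o["time"],o["tool_pos"],o["ee_rot"],o["width"])
im=snap("wrist","w7"); 
print(w2px("wrist",[.567,-.178,.022]),robot.find_in("plate","wrist")[:2])
c=np.hstack([im[:,200:520]]); t=snap("top","top2")
cv2.imwrite("pics/v7.png",np.hstack([cv2.resize(c,(480,600)),cv2.resize(t[165:255,308:356+40],(320,327))[:,:][:327].repeat(1,0) if 0 else cv2.copyMakeBorder(cv2.resize(t[165:245,318:398],(320,320)),0,280,0,0,cv2.BORDER_CONSTANT)])[:,:,::-1])
E
```

```text
15.7167 [ 0.56461471 -0.07779364  0.19920876] [ 3.14157343e+00 -3.78016417e-04  1.47122287e+00] 0.029658738020028646
[332.97559149 269.73739835] [{'extent': [334.9, 254.5, 109.9, 199.8], 'conf': 0.64}]
```

View pics/v7.png

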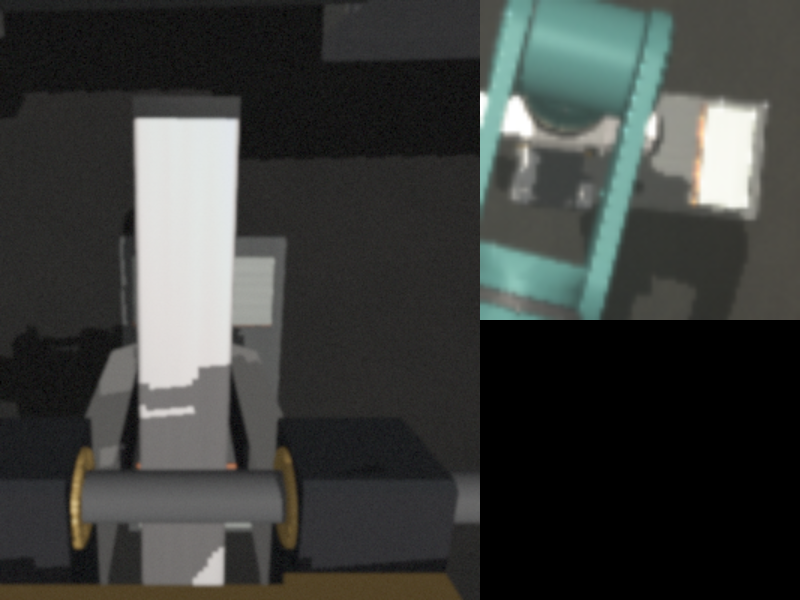

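In the crop (1.5× scale, column offset 200), the plate's left edge is at row 159, columns 281–390. The left pad spans rows 171–217, with its right edge at column 382. The right pad's inner edge is at about row 311.

```bash
python3 - <<'E'
from h import *
for n,q,z in(("plate L near",(281,159),.012),("plate L far",(390.5,158.7),.012),("pad L out far",(382.5,171.3),.022),("pad L in far",(381.5,216.7),.022),("padR inner",(330,311),.022),("padR outer",(365,350),.022)): print(n,px2w("wrist",q,z).round(4))
E
```

```text
plate L near [ 0.5231 -0.0476  0.012 ]
plate L far [ 0.6401 -0.0588  0.012 ]
pad L out far [ 0.6292 -0.0697  0.022 ]
pad L in far [ 0.6256 -0.1198  0.022 ]
padR inner [ 0.5587 -0.2313  0.022 ]
padR outer [ 0.5964 -0.29    0.022 ]
```

Request:
servo_tool:
  plan:
    - [-0.08,0.01,0,0,0,0,20]
    - [-0.22,0.03,0.05,0,0,0,20]
    - [-0.38,0.05,0.15,0,0,0,20]
    - [-0.54,0.08,0.28,0,0,0,20]
    - [-0.7,0.1,0.42,0,0,0,20]
    - [-0.83,0.12,0.56,0,0,0,20]
    - [-0.92,0.13,0.7,0,0,0,20]
    - [-0.954,0.13,0.82,0,0,0,20]
    - [-0.954,0.13,0.92,0,0,0,20]
    - [-0.954,0.13,0.98,0,0,0,20]
    - [-0.954,0.13,1,0,0,0,20]
    - [-0.954,0.13,1,0,0,0,20]

```text
time: 16.87
tool_pos: [0.5678, -0.1742, 0.0987]
ee_rot: [-3.141, -0.0, 1.471]
wrist_force: [0.2, 1.1, -2.1]
width: 0.0303
finger_force: 29.9
```

```bash
python3 - <<'E'
from h import *
print(rel([.568,-.174,.049],R.from_euler('xyz',[np.pi,0,np.pi/2-.10]))); o=robot.get_obs();print(o["tool_pos"],o["ee_rot"])
E
```

```text
(array([0.002, 0.002, 0.497]), array([-0., -0.,  0.]))
[ 0.56782471 -0.17417857  0.09873129] [-3.14082860e+00 -3.21054785e-04  1.47104440e+00]
```

Request:
servo_tool:
  plan:
    - [0,0,0.08,0,0,0,20]
    - [0,0,0.17,0,0,0,20]
    - [0,0,0.25,0,0,0,20]
    - [0,0,0.32,0,0,0,20]
    - [0,0,0.38,0,0,0,20]
    - [0,0,0.42,0,0,0,20]
    - [0,0,0.45,0,0,0,20]
    - [0,0,0.47,0,0,0,20]
    - [0,0,0.48,0,0,0,20]
    - [0,0,0.49,0,0,0,20]
    - [0,0,0.49,0,0,0,20]
    - [0,0,0.49,0,0,0,20]

```text
time: 17.87
tool_pos: [0.5682, -0.1749, 0.0505]
ee_rot: [3.141, 0.0, 1.47]
wrist_force: [-0.7, 0.3, -2.5]
width: 0.0297
finger_force: 29.9
```

Request:
servo_tool:
  plan:
    - [0,0,0.005,0,0,0,20]
    - [0,0,0.01,0,0,0,20]
    - [0,0,0.015,0,0,0,20]
    - [0,0,0.02,0,0,0,20]
    - [0,0,0.02,0,0,0,20]
    - [0,0,0.02,0,0,0,20]

```text
time: 18.37
tool_pos: [0.5679, -0.1747, 0.0481]
ee_rot: [-3.141, 0.0, 1.47]
wrist_force: [-0.3, -0.1, -2.6]
width: 0.0298
finger_force: 29.9
```

Weight is still fully on the gripper; I'll lower a little at a time.

Request:
servo_tool:
  plan:
    - [0,0,0.005,0,0,0,20]
    - [0,0,0.01,0,0,0,20]
    - [0,0,0.01,0,0,0,20]
    - [0,0,0.01,0,0,0,20]

```text
time: 18.7
tool_pos: [0.568, -0.1748, 0.0472]
ee_rot: [3.142, 0.0, 1.47]
wrist_force: [1.3, 0.3, -1.7]
width: 0.0298
finger_force: 29.9
```

Request:
servo_tool:
  plan:
    - [0,0,0.005,0,0,0,20]
    - [0,0,0.01,0,0,0,20]
    - [0,0,0.01,0,0,0,20]
    - [0,0,0.01,0,0,0,20]

```text
time: 19.03
tool_pos: [0.568, -0.1748, 0.0471]
ee_rot: [3.141, 0.0, 1.47]
wrist_force: [-3.9, 1.0, 4.1]
width: 0.0299
finger_force: 29.9
```

Request:
servo_tool:
  plan:
    - [0,0,0,0,0,0,32]
    - [0,0,0,0,0,0,34]
    - [0,0,0,0,0,0,40]
    - [0,0,0,0,0,0,48]
    - [0,0,0,0,0,0,52]
    - [0,0,0,0,0,0,52]

```text
time: 19.53
tool_pos: [0.568, -0.1748, 0.046]
ee_rot: [-3.142, 0.0, 1.47]
wrist_force: [-0.1, -0.5, 0.3]
width: 0.0516
finger_force: 0.0
```

Request:
servo_tool:
  plan:
    - [0,0,-0.1,0,0,0,52]
    - [0,0,-0.3,0,0,0,52]
    - [0,0,-0.55,0,0,0,52]
    - [0,0,-0.8,0,0,0,52]
    - [0,0,-1,0,0,0,52]
    - [0,0,-1,0,0,0,52]

```text
time: 20.03
tool_pos: [0.5709, -0.1759, 0.1529]
ee_rot: [3.131, 0.003, 1.47]
wrist_force: [-0.8, 0.1, -0.4]
width: 0.0519
finger_force: 0.0
```

Request:
servo_tool:
  plan:
    - [0.3,0,-0.3,0,0,0,20]
    - [0.6,0,-0.6,0,0,0,0]
    - [0.6,0,-0.6,0,0,0,0]
    - [0.6,0,-0.6,0,0,0,0]
    - [0.6,0,-0.6,0,0,0,0]
    - [0.6,0,-0.6,0,0,0,0]

```text
time: 20.53
tool_pos: [0.573, -0.1156, 0.2037]
ee_rot: [-3.138, -0.0, 1.47]
wrist_force: [-0.1, -0.0, -1.1]
width: 0.0157
finger_force: 0.0
```

```bash
python3 - <<'E'
from h import *
o=robot.get_obs(); print(o["time"],o["tool_pos"],o["ee_rot"],o["width"])
im=snap("wrist","w8"); 
print(robot.find_in("straightedge","wrist")[:2])
print([w2px("wrist",[.568+s*.0095,-.175+s*.0945,.062]).round() for s in(-1,0,1)])
E
```

```text
20.5333 [ 0.57297438 -0.11555887  0.203675  ] [-3.13757637e+00 -1.75274685e-04  1.46956740e+00] 0.015740203438847498
[]
[array([324., 331.]), array([324., 250.]), array([324., 156.])]
```

View pics/w8.png

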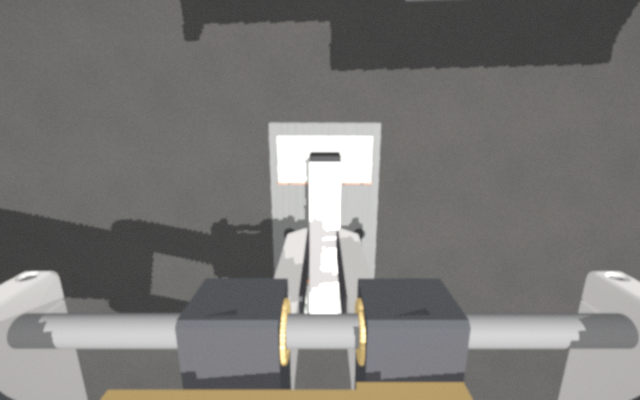

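The straightedge stands on the plate, its left end at row 153, columns 309–341. It is laterally centred between the plate edges at columns 269 and 381. I'll check its lengthwise position against the pad, whose outer edge is at row 135 and inner edge at row 184.

```bash
python3 - <<'E'
from h import *
for n,q,z in(("end",(325,153),.062),("padout",(325,135),.022),("padin",(325,184),.022),("plateedge",(325,123),.012),("hole",(325,233),.012)): print(n,px2w("wrist",q,z).round(4))
a=px2w("wrist",(309,160),.062);b=px2w("wrist",(341,160),.062);c=px2w("wrist",(269,123),.012);d=px2w("wrist",(381,123),.012);print(a,b,c,d)
for y in(.08,-.08):
    t=np.array([.568,-.175])+y*np.array([.0998,.995]); print(t,rel([*t,.100],R.from_euler('xyz',[np.pi,0,np.pi/2-.10])))
E
```

```text
end [ 0.5788 -0.078   0.062 ]
padout [ 0.5803 -0.0644  0.022 ]
padin [ 0.5752 -0.1161  0.022 ]
plateedge [ 0.5815 -0.0526  0.012 ]
hole [ 0.5693 -0.176   0.012 ]
[ 0.5633085 -0.0830097  0.062    ] [ 0.59308874 -0.0860102   0.062     ] [ 0.52257625 -0.04666984  0.012     ] [ 0.64044022 -0.05860053  0.012     ]
[ 0.575984 -0.0954  ] (array([0.205, 0.013, 1.038]), array([-0.002, -0.   , -0.001]))
[ 0.560016 -0.2546  ] (array([-1.395,  0.015,  1.038]), array([-0.002, -0.   , -0.001]))
```

Request:
servo_tool:
  plan:
    - [0.1,0.01,0.2,0,0,0,0]
    - [0.2,0.01,0.5,0,0,0,0]
    - [0.2,0.01,0.8,0,0,0,0]
    - [0.2,0.01,0.95,0,0,0,0]
    - [0.2,0.01,1,0,0,0,0]
    - [0.2,0.01,1,0,0,0,0]
    - [0.2,0.01,1,0,0,0,0]

```text
time: 21.22
tool_pos: [0.5772, -0.0958, 0.1064]
ee_rot: [3.141, 0.0, 1.47]
wrist_force: [1.2, 0.7, 0.9]
width: 0.0004
finger_force: 0.0
```

Request:
servo_tool:
  plan:
    - [0,0,0.05,0,0,0,0]
    - [0,0,0.1,0,0,0,0]
    - [0,0,0.15,0,0,0,0]
    - [0,0,0.18,0,0,0,0]
    - [0,0,0.21,0,0,0,0]
    - [0,0,0.23,0,0,0,0]
    - [0,0,0.25,0,0,0,0]
    - [0,0,0.25,0,0,0,0]

```text
time: 21.88
tool_pos: [0.5767, -0.0952, 0.0806]
ee_rot: [-3.141, -0.0, 1.47]
wrist_force: [-0.7, 0.4, -0.2]
width: 0.0003
finger_force: 0.0
```

Request:
servo_tool:
  plan:
    - [0,0,0.01,0,0,0,0]
    - [0,0,0.02,0,0,0,0]
    - [0,0,0.025,0,0,0,0]
    - [0,0,0.03,0,0,0,0]
    - [0,0,0.03,0,0,0,0]
    - [0,0,0.03,0,0,0,0]

```text
time: 22.38
tool_pos: [0.5773, -0.0953, 0.0793]
ee_rot: [3.141, 0.0, 1.47]
wrist_force: [-1.9, 0.3, 6.1]
width: 0.0004
finger_force: 2.7
```

Request:
servo_tool:
  plan:
    - [0,0,0.01,0,0,0,0]
    - [0,0,0.015,0,0,0,0]
    - [0,0,0.015,0,0,0,0]
    - [0,0,0.015,0,0,0,0]
    - [0,0,0.015,0,0,0,0]
    - [0,0,0.015,0,0,0,0]

```text
time: 22.88
tool_pos: [0.5775, -0.0953, 0.0793]
ee_rot: [3.139, 0.0, 1.47]
wrist_force: [-3.1, 1.7, 10.6]
width: 0.0005
finger_force: 5.2
```

Request:
servo_tool:
  plan:
    - [0,0,-0.02,0,0,0,0]
    - [0,0,-0.06,0,0,0,0]
    - [0,0,-0.2,0,0,0,0]
    - [0,0,-0.35,0,0,0,0]
    - [0,0,-0.4,0,0,0,0]
    - [0,0,-0.4,0,0,0,0]

```text
time: 23.38
tool_pos: [0.5781, -0.0955, 0.1182]
ee_rot: [3.138, 0.001, 1.47]
wrist_force: [1.5, 1.4, -0.1]
width: 0.0005
finger_force: 0.0
```

Request:
servo_tool:
  plan:
    - [-0.3,0,0,0,0,0,0]
    - [-0.6,0,0,0,0,0,0]
    - [-0.9,0,0,0,0,0,0]
    - [-1,0,0,0,0,0,0]
    - [-1,0,0,0,0,0,0]

```text
time: 23.8
tool_pos: [0.5661, -0.1968, 0.1153]
ee_rot: [-3.14, -0.0, 1.467]
wrist_force: [0.0, -0.4, 0.2]
width: 0.0005
finger_force: 0.0
```

Request:
servo_tool:
  plan:
    - [-0.3,0,0,0,0,0,0]
    - [-0.6,0,0,0,0,0,0]
    - [-0.6,0,0.1,0,0,0,0]
    - [-0.6,0,0.25,0,0,0,0]
    - [-0.6,0,0.3,0,0,0,0]
    - [-0.6,0,0.33,0,0,0,0]
    - [-0.6,0,0.35,0,0,0,0]
    - [-0.6,0,0.35,0,0,0,0]

```text
time: 24.47
tool_pos: [0.5611, -0.2534, 0.0814]
ee_rot: [-3.141, -0.0, 1.472]
wrist_force: [0.1, 0.4, -0.1]
width: 0.0008
finger_force: 0.0
```

Request:
servo_tool:
  plan:
    - [0,0,0.01,0,0,0,0]
    - [0,0,0.02,0,0,0,0]
    - [0,0,0.03,0,0,0,0]
    - [0,0,0.035,0,0,0,0]
    - [0,0,0.035,0,0,0,0]
    - [0,0,0.035,0,0,0,0]

```text
time: 24.97
tool_pos: [0.5614, -0.2545, 0.0793]
ee_rot: [3.14, 0.0, 1.47]
wrist_force: [-1.3, 1.7, 5.1]
width: 0.0005
finger_force: 2.5
```

Request:
servo_tool:
  plan:
    - [0,0,0.01,0,0,0,0]
    - [0,0,0.018,0,0,0,0]
    - [0,0,0.018,0,0,0,0]
    - [0,0,0.018,0,0,0,0]
    - [0,0,0.018,0,0,0,0]
    - [0,0,0.018,0,0,0,0]

```text
time: 25.47
tool_pos: [0.5615, -0.2545, 0.0792]
ee_rot: [3.139, 0.001, 1.47]
wrist_force: [-3.5, 3.6, 10.1]
width: 0.0008
finger_force: 5.4
```

Request:
servo_tool:
  plan:
    - [0,0,-0.02,0,0,0,0]
    - [0,0,-0.06,0,0,0,0]
    - [0,0,-0.2,0,0,0,0]
    - [0,0,-0.5,0,0,0,0]
    - [0,0,-0.9,0,0,0,0]
    - [0,0,-1,0,0,0,0]

```text
time: 25.97
tool_pos: [0.5631, -0.2558, 0.1827]
ee_rot: [3.133, 0.004, 1.47]
wrist_force: [-0.1, -0.5, 1.9]
width: 0.0004
finger_force: 0.0
```

Request:
servo_tool:
  plan:
    - [-0.3,-0.3,-0.2,0,0,0,0]
    - [-0.6,-0.6,-0.3,0,0,0,0]
    - [-0.9,-0.9,-0.3,0,0,0,0]
    - [-1,-1,-0.3,0,0,0,0]
    - [-1,-1,-0.3,0,0,0,0]

```text
time: 26.38
tool_pos: [0.4482, -0.3469, 0.2063]
ee_rot: [-3.14, 0.002, 1.465]
wrist_force: [0.7, -0.2, -0.1]
width: 0.0004
finger_force: 0.0
```

Request:
servo_tool:
  plan:
    - [-0.3,-0.3,0,0,0,0,0]
    - [-0.6,-0.6,0,0,0,0,0]
    - [-0.9,-0.9,0,0,0,0,0]
    - [-1,-1,0,0,0,0,0]
    - [-1,-1,0,0,0,0,0]
    - [-1,-1,0,0,0,0,0]

```text
time: 26.88
tool_pos: [0.3421, -0.4333, 0.2056]
ee_rot: [3.141, -0.001, 1.469]
wrist_force: [-0.2, 0.2, 0.7]
width: 0.0003
finger_force: 0.0
```

```bash
python3 - <<'E'
from h import *
im=snap("top","top3"); o=robot.get_obs(); print(o["time"],o["tool_pos"])
for t in("straightedge","plate","drawer","spray","hammer","brush"): print(t,[(np.round(d["extent"],1),round(d["conf"],2)) for d in robot.find_in(t,"top")[:1]])
g=cv2.cvtColor(im,cv2.COLOR_RGB2GRAY)
A=np.array([.0998,.995])
def prof(z,off,n):   # brightness along plate y at lateral offset off
    b=np.array([.568,-.175])+off*np.array([.995,-.0998])
    s=np.arange(-.14,.141,.004); q=np.array([w2px("top",[*(b+k*A),z]) for k in s]).astype(np.float32)
    v=cv2.remap(g,q[:,0].copy(),q[:,1].copy(),cv2.INTER_LINEAR).ravel(); print(n,[(int(round(k*1000)),int(x)) for k,x in zip(s,v)])
prof(.062,0,"box"); prof(.022,-.035,"pads")
E
```

```text
26.9333 [ 0.34274483 -0.43272189  0.205745  ]
straightedge [(array([360.5, 200.2,  46.2,  13.5]), 0.8)]
plate [(array([357.9, 203.1,  64.5,  36.1]), 0.66)]
drawer [(array([259.1, 205.4,  76.8,  62.6]), 0.74)]
spray [(array([187.4, 193.1,  30.9,  20.4]), 0.6)]
hammer [(array([436. , 222.4,  31. ,  45.9]), 0.62)]
brush [(array([181.1, 248.9,  23.9,  42.9]), 0.63)]
box [(-140, 80), (-136, 79), (-132, 79), (-128, 80), (-124, 80), (-120, 85), (-116, 113), (-112, 137), (-108, 160), (-104, 225), (-100, 243), (-96, 185), (-92, 146), (-88, 227), (-84, 254), (-80, 255), (-76, 255), (-72, 255), (-68, 255), (-64, 255), (-60, 255), (-56, 255), (-52, 255), (-48, 255), (-44, 255), (-40, 255), (-36, 255), (-32, 255), (-28, 255), (-24, 255), (-20, 255), (-16, 255), (-12, 255), (-8, 255), (-4, 255), (0, 255), (4, 255), (8, 255), (12, 255), (16, 255), (20, 255), (24, 255), (28, 255), (32, 255), (36, 255), (40, 255), (44, 255), (48, 255), (52, 255), (56, 255), (60, 255), (64, 255), (68, 255), (72, 255), (76, 255), (80, 255), (84, 255), (88, 254), (92, 212), (96, 146), (100, 246), (104, 251), (108, 252),
[... 223 characters left out ...]
, (-100, 245), (-96, 246), (-92, 248), (-88, 248), (-84, 248), (-80, 248), (-76, 248), (-72, 248), (-68, 249), (-64, 248), (-60, 206), (-56, 151), (-52, 148), (-48, 149), (-44, 149), (-40, 149), (-36, 151), (-32, 151), (-28, 151), (-24, 151), (-20, 152), (-16, 151), (-12, 151), (-8, 150), (-4, 138), (0, 127), (4, 133), (8, 146), (12, 152), (16, 154), (20, 154), (24, 154), (28, 153), (32, 154), (36, 154), (40, 154), (44, 154), (48, 154), (52, 154), (56, 151), (60, 151), (64, 206), (68, 246), (72, 249), (76, 250), (80, 251), (84, 251), (88, 252), (92, 252), (96, 252), (100, 252), (104, 252), (108, 253), (112, 230), (116, 184), (120, 157), (124, 134), (128, 92), (132, 81), (136, 80), (140, 79)]
```

```bash
python3 - <<'E'
from h import *
C=cam("top")
for f,h in(("top1",(.6215,.199)),("top3",(.432,.2135))):
    g=cv2.imread(f"pics/{f}.png",0)
    s=np.arange(-.03,.031,.003); u=np.array([.9972,-.075])
    acc=0
    for lat in(-.03,0,.03):
        b=np.array(h)+lat*np.array([.075,.9972])
        q=np.array([w2px("top",[*(b+k*u),.107]) for k in s]).astype(np.float32)
        acc=acc+cv2.remap(g,q[:,0].copy(),q[:,1].copy(),cv2.INTER_LINEAR).ravel().astype(float)/3
    w=np.clip(acc-np.percentile(acc,40),0,None); w[abs(s)>.021]=0
    print(f,(w*s).sum()/w.sum(),acc.astype(int))
E
```

```text
top1 -0.0002382864792503417 [ 54  52  51  52  51  52  57  84 154 219 241 207 138  79  57  53  52  53
  54  62  87]
top3 0.0004629718107978898 [ 74  71  65  62  62  66  73  92 145 212 237 214 154 102  80  75  69  61
  57  57  57]
```

```bash
python3 -c "
from bench import robot
print(robot.close_job())"
```

```text
the job is handed in; nothing more can be done
None
```

The job is handed in: the drawer is open at its stop, and the straightedge bridges the pads, centred to about 1 mm. Both ends took about 10 N, left first, with no rocking. The arm is clear, but I viewed 11 pictures, one over the limit of 10.

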